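Show a valve tappet to the inspection camera with tongs

TASK

Pick up the spring tongs from the bench, close them on the valve tappet (the slim plain steel cylinder) that stands in the parts tray, and lift it out. Finish while holding it in the tongs, upright and still, squarely in front of the inspection camera's lens at lens height and about 10 cm away from it: the program ends with the tappet held there, nothing is put down. Only the tongs may touch the tappet, so that its ground sides are not marked; do not touch the camera, and leave the other things on the bench and in the tray standing where they are.

Things in the scene. Friction and masses are not known exactly. Their poses are not given: they have to be found in the camera images.
- tongs_grip (a point): Grip point of the spring tongs: on the centre line between their two black sleeves, 11 mm above the underside, 100 mm ahead of the pivots, near the centre of mass. x points along the tongs to the jaws, z up. Sleeves run 40 mm either way of it, 22 mm high; outsides 50 mm apart here when open, about 30 mm when the jaws hold the tappet. Pinch both sleeves from above to close the tongs.
- tongs: The tongs as a whole, 245 mm long, 22 mm high, 120 g, lying flat: two steel arms on a spring pivot at the tail, swinging in the horizontal plane, splayed 0.1 rad each when open, parallel when closed on the tappet. The spring pushes each sleeve out with 8 N open to 12 N closed, so they can be carried half squeezed. Origin 11 mm below tongs_grip, same axes.
- tongs_jaws (a point): Middle between the two jaws, on the centre line 100 mm ahead of tongs_grip, same height and axes. The jaws are shallow upright rubber V pads, 20 mm high, 31 mm long, centred here. Free gap between them about 52 mm when fully open, their steel backs 85 mm apart overall; they close by 2 mm for every 1 mm squeezed off the width at tongs_grip.
- tongs_left (a joint): How far each arm of the tongs is squeezed, rad: 0 fully open, about 0.10 closed on the tappet, 0.135 jaws fully shut with nothing between them. Both arms move alike.
- tappet_center (a point): The valve tappet: plain upright steel cylinder, 24 mm diameter, 46 mm high, with a narrow dark groove round it near the top; about 110 g. The slimmest and tallest of the three parts in the tray. This point is on its axis, half-way up; z along its axis.
- tray: Shallow rectangular aluminium tray with a dark mat, fixed, 150 mm (x) by 270 mm (y); floor 3 mm and rim 10 mm above the bench. Origin at the centre of its underside. Three parts stand in it in a row along its y axis, about 80 mm apart, in any order.
- nut_center (a point): Wheel nut in the tray, hexagonal with a round foot 32 mm across, 37 mm high; leave it standing. Point on its axis, half-way up.
- bush_center (a point): Flanged steel bush in the tray, body 29 mm diameter, foot flange 38 mm, 40 mm high; leave it standing. Point on its axis, half-way up.
- camera_lens (a point): Centre of the front glass of the inspection camera, 140 mm above the bench. x points horizontally along the viewing direction (out of the lens), z up. The camera is fixed on a stand: a ring light 62 mm across surrounds the lens, the box behind it is 48 mm wide, and its foot plate, 100 mm wide and 12 mm high, reaches from 131 mm behind to 21 mm behind this point.
- camera: The inspection camera with its stand, fixed; origin under the stand, 66 mm behind and 140 mm below the lens; x along the viewing direction.
- bearing: Ball bearing ring lying on the bench, 52 mm diameter, 15 mm high; leave it. Origin at the centre of its underside.
- plug: Spark plug lying on the bench, 72 mm long, 21 mm high; leave it. Origin at its underside, x along it.
- carton: Small closed carton, 90 by 60 by 50 mm high; leave it. Origin at the centre of its underside.
- tape: Roll of clear packing tape, 90 mm diameter, 48 mm high; leave it. Origin at the centre of its underside.
- oilcan: Plastic oil bottle, 60 mm diameter, 170 mm high; leave it. Origin at the centre of its underside.
- tappet: The tappet as a whole; origin at the centre of its underside.

How it is judged:
By the outcome, as a careful person would: the job done as asked, in the order asked, and still so for the second after the job is handed in, while the arm keeps its last pose, push and grip.
It also fails if it takes over 48 s, if anything falls off the work surface, if the arm or the gripper's body presses on something with over 40 N, if the wrist force passes 120 N, or if a joint passes its speed limit or range.

ROBOT

A 6-joint arm with a two-finger parallel gripper is mounted at the origin on the work surface. World frame = base frame: x ahead of the robot, y to its left, z up, the work surface at z = 0. Lengths are in mm, angles in rad, forces in N, time in s.
With the tool pointing down it reaches from about 275 to 750 mm from the base axis. Payload 10.2 kg.
Tool frame: the origin (TCP) lies between the finger pads; the fingertips stand 8 mm ahead of it and the grasp point (between the pads) lies 11 mm behind it; z points along the fingers, y is the direction in which the jaws open and shut (so a half turn about z gives the same grasp; the last joint's range is limited). The gripper opens to 85 mm and grips with 20 to 120 N. Pads are 22 mm wide; open, the fingers measure 114 mm over their backs; the gripper's body (76 mm by 85 mm) begins 54 mm behind the grasp point. The pads swing forward as they close: fully open they stand 13 mm farther back than shut.
Start: joints at [-0.223, 0.313, 1.498, -0, 1.331, -0.223], TCP at [525.006, -0.014, 239.294] pointing down, gripper open.
Joint ranges: [-2.94, 2.94], [-0.97, 2.17], [0.19, 2.56], [-1.23, 4.37], [0.02, 3.11], [-2.88, 2.88]. Speed limits (rad/s): [2.39, 2.39, 3.01, 3.14, 3.14, 3.14].

INTERFACE

Orientations are given as a rotation vector (axis times angle).
In Python, from cell import state, grab_frame, finish_job, search_frame, outline_of, place_of gives the robot as it stands.
- The arm moves only by the shell command python3 -m crank 'ROWS' [OPENING] [FORCE]. ROWS is JSON, one flat list of numbers, 6 for each row, row after row: the shift along the tool's x, y, z each as a share of 10 cm, from -1 to 1, then the turn, a rotation vector about the tool's x, y, z each as a share of 60 degrees, from -1 to 1. A call has 1 to 5 rows; each row is the pose to reach, as a shift and turn from the pose measured when the call began, along the tool's axes at that moment; what a row does not reach only later rows make up. A row lasts 1/8 s, in which the tool goes at most 62.5 mm and 10.7 degrees, less where a joint would pass 70% of its speed; a pose out of reach is approached as far as the arm can. A call with a number of a shift or a turn outside -1 to 1 is refused whole. A call with a gripper value outside its range is refused whole. OPENING is the opening, from -1 (shut) to 1 (fully open), set as the call begins (- or left out, the last holds). The fingers move at their own pace and stop on an object; FORCE is the grip in N (left out, the last holds). Time passes only in rows, so rows that repeat a pose let the fingers close. It gives the time, the measured TCP pose, the force and the opening at its end, in the units of the state.
- state(): the state, without advancing time (a new reading comes with each control period).
- grab_frame(name): name is "scene" or "side" or "wrist"; returns a dict with "color" (480x640x3 uint8, red, green, blue), "depth" (480x640 float32, mm along the optical axis (not along the pixel's ray), 0 where there is no reading), "fov_y" (degrees; the focal length in pixels is half the picture's height over the tangent of half this angle, whatever the lens; pixels are square), "cx", "cy" (the principal point, pixels), "rvec" (rotation vector, rad) and "tvec" (3), from world to camera coordinates, as OpenCV has them. Camera axes: x right, y down, z forward; pixel columns grow to the right and rows downward; lengths in mm; the calibration is good to about 2 mm. A picture is of the moment at which its call begins.
- finish_job(): hands the job in, once; it reports no verdict.
Trained networks look in a picture, given as the dict that the camera call returned (one of the last four; its "shot" number tells which), for a name from the list of things; names that differ only in an ending like _2 or _b are one class to them, and where a whole thing is asked for, a point or a joint stands for the part that bears it (a point fixed in the world has none). Each returns a list of dicts, best first, with "conf" (0 to 1); they miss things now and then, are a little off and sometimes report something else, mostly with a low value. They report only what shows in the picture. A call takes as long as a camera call.
- search_frame(picture, name): "position" ([x, y, z] in mm, in the coordinates of the camera as it stood for that picture, good to about 4 mm: the middle of the surface that is visible of it).
- outline_of(picture, name): "mask" (480x640 bool, what is visible of it).
- place_of(picture, name): "position" ([x, y, z] in mm, in the coordinates of the camera as it stood for that picture, good to about 4 mm: a listed point, or the origin of a listed thing).
The state is a dict: "clock": time; "qpos": joint angles; "dq": joint speeds; "effort": joint torques, N m; "tool_pos": TCP position; "orientation": TCP orientation; "force": force on the tool from outside, world axes, zero at the start; "torque": the same for the moment, N m; "gripper_width": finger opening in mm.
Only numpy, scipy, OpenCV 4.12 (cv2) and the standard library are available. Lean on these libraries where they do the work, as an engineer would, in place of code of your own. Each camera call takes 0.05 s, during which the arm holds its last target. There are 200 camera calls.

## Working session

There is one attempt and no reset: what is moved stays moved. The work goes in short steps, Python scripts to look and compute and a shell command to move; the robot and the scene stay as the last step left them, time stands still between calls to the robot, and variables do not carry over. Pictures are saved under pics/ and viewed, about 8 in all and at most 12, crops included, and the job is handed in when it is done.

```bash
ls; mkdir -p pics; cat > h.py <<'E'
import numpy as np, cv2, json
from scipy.spatial.transform import Rotation as R
from cell import *
def cam2w(p,pos): return R.from_rotvec(np.array(p["rvec"]).ravel()).inv().apply(np.array(pos)-np.array(p["tvec"]).ravel())
def save(p,n,crop=None):
    im=p["color"][:,:,::-1]
    if crop: x0,y0,x1,y1,s=crop; im=cv2.resize(im[y0:y1,x0:x1],None,fx=s,fy=s)
    cv2.imwrite("pics/"+n,im)
def cloud(p,mask=None):
    f=240/np.tan(np.radians(p["fov_y"]/2)); d=p["depth"]; v,u=np.nonzero((d>0)&(mask if mask is not None else True))
    z=d[v,u]; return cam2w(p,np.c_[(u-p["cx"])/f*z,(v-p["cy"])/f*z,z])
def pix(p,w):
    f=240/np.tan(np.radians(p["fov_y"]/2)); c=R.from_rotvec(np.array(p["rvec"]).ravel()).apply(w)+np.array(p["tvec"]).ravel()
    return f*c[...,0]/c[...,2]+p["cx"], f*c[...,1]/c[...,2]+p["cy"]
def go(w,rot=None):
    "shift in tool axes (share of 100mm) from present pose to world point w"
    s=state(); o=R.from_rotvec(s["orientation"])
    sh=o.inv().apply(np.array(w)-s["tool_pos"])/100
    t=np.zeros(3) if rot is None else (o.inv()*rot).as_rotvec()/np.radians(60)
    return np.r_[sh,t].round(3)
E
python3 - <<'E'
from h import *
s=state(); print(s["clock"],s["tool_pos"],s["orientation"],s["gripper_width"],s["force"])
P={n:grab_frame(n) for n in("scene","side","wrist")}
for n,p in P.items():
    save(p,n+"0.png")
    for k in "tongs_grip tongs_jaws tongs tappet_center tappet nut_center bush_center camera_lens camera tray oilcan tape carton plug bearing".split():
        if n=="wrist" and k in("oilcan","tape","carton","plug","bearing"): continue
        r=place_of(p,k)
        print(n,k,[(cam2w(p,q["position"]).round(0).tolist(),round(q["conf"],2)) for q in r[:2]])
im=np.hstack([cv2.resize(P[n]["color"][:,:,::-1],(400,300)) for n in ("scene","side")])
print(state()["clock"])
E
```

```text
pics
0.0 [5.24750391e+02 4.90525452e-02 2.38736855e+02] [-2.22066891e+00 -2.22068391e+00  1.09438079e-03] 85.59121154600011 [ 0.03030859  0.74879318 -1.17171079]
scene tongs_grip [([484.0, -192.0, 12.0], 0.97)]
scene tongs_jaws [([588.0, -206.0, 10.0], 0.86), ([585.0, 232.0, 21.0], 0.24)]
scene tongs [([488.0, -198.0, 6.0], 0.6)]
scene tappet_center [([593.0, 147.0, 26.0], 0.51)]
scene tappet [([582.0, 233.0, 21.0], 0.61), ([590.0, 147.0, 9.0], 0.51)]
scene nut_center [([585.0, 231.0, 24.0], 0.74), ([421.0, 222.0, -2.0], 0.46)]
scene bush_center [([593.0, 147.0, 25.0], 0.74), ([424.0, 18.0, -0.0], 0.69)]
scene camera_lens [([544.0, -411.0, 141.0], 0.61)]
scene camera [([535.0, -471.0, -0.0], 0.7)]
scene tray [([594.0, 146.0, 1.0], 0.66)]
scene oilcan [([777.0, 191.0, -1.0], 0.92)]
scene tape [([753.0, -174.0, 4.0], 0.56)]
scene carton [([761.0, -26.0, 2.0], 0.97)]
scene plug [([421.0, 222.0, -2.0], 0.55)]
scene bearing [([421.0, 22.0, 1.0], 0.74)]
side tongs_grip [([489.0, -193.0, 13.0], 0.94), ([588.0, 148.0, 28.0], 0.58)]
side tongs_jaws [([579.0, -210.0, 4.0], 0.85)]
side tongs [(
[... 391 characters left out ...]
0, -4.0], 0.52)]
side oilcan [([770.0, 187.0, -5.0], 0.81), ([423.0, 25.0, -1.0], 0.55)]
side tape [([752.0, -171.0, -3.0], 0.79)]
side carton [([761.0, -22.0, -3.0], 0.61)]
side plug [([416.0, 222.0, 1.0], 0.5), ([588.0, 233.0, 19.0], 0.33)]
side bearing [([423.0, 26.0, -2.0], 0.71)]
wrist tongs_grip [([488.0, -192.0, 11.0], 0.86)]
wrist tongs_jaws []
wrist tongs [([483.0, -195.0, -0.0], 0.76)]
wrist tappet_center [([595.0, 147.0, 23.0], 0.88)]
wrist tappet [([588.0, 147.0, 10.0], 0.73)]
wrist nut_center []
wrist bush_center [([606.0, 74.0, 23.0], 0.61), ([588.0, 144.0, 7.0], 0.52)]
wrist camera_lens []
wrist camera [([588.0, 144.0, 5.0], 0.28)]
wrist tray [([592.0, 145.0, 1.0], 0.89)]
2.15
```

```bash
python3 -m crank --help 2>&1 | head -5
```

```text
invalid input: not JSON, or not a number
```

View pics/scene0.png

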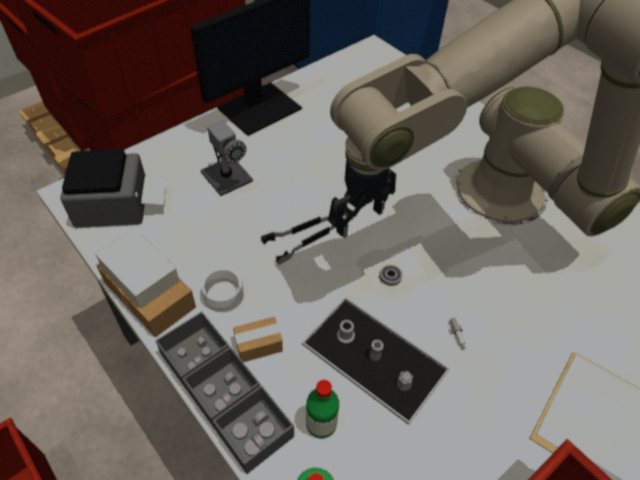

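View pics/side0.png

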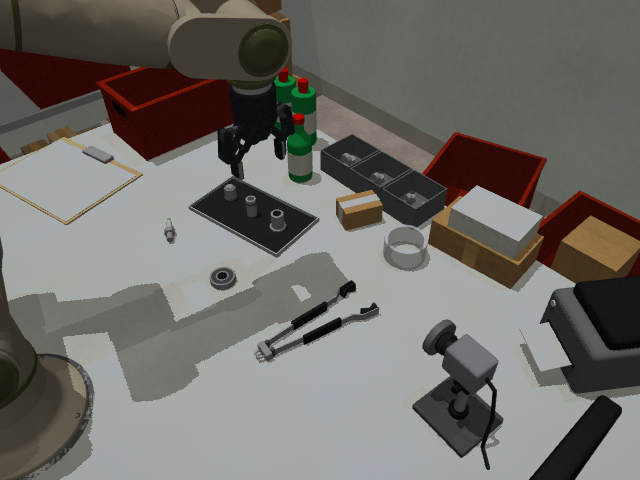

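The scene shows the tray with bush (347,328), tappet in the middle (377,348) and nut (404,380). The tongs' jaws point away from the base at (275,250). The side view agrees: the tappet is at (251,206) and the camera at (460,370), facing the robot's left. I'll move over the tongs.

```bash
python3 -m crank '[-0.5,-0.1,0,0,0,-0.17,-0.96,-0.19,0,0,0,-0.34,-0.96,-0.19,0,0,0,-0.51,-0.96,-0.19,0,0,0,-0.68,-0.96,-0.19,0,0,0,-0.68]' 1
python3 - <<'E'
from h import *
def yaw(a): a=np.radians(a); return R.from_matrix(np.array([[np.cos(a),np.sin(a),0],[np.sin(a),-np.cos(a),0],[0,0,-1]]).astype(float))
print(go([487,-192,220],yaw(170.7)), state()["qpos"])
E
cat >> h.py <<'E'
def yaw(a): a=np.radians(a); return R.from_matrix(np.array([[np.cos(a),np.sin(a),0],[np.sin(a),-np.cos(a),0],[0,0,-1]]).astype(float))
E
```

```text
clock: 2.78
tool_pos: [506.0, -96.1, 239.3]
orientation: [1.31, 2.855, 0.0]
force: [0.3, -0.6, 0.1]
gripper_width: 85.3
[-0.603 -0.77   0.193  0.     0.    -0.667] [-4.15437638e-01  2.90927357e-01  1.52727743e+00  2.25745195e-05
  1.32336278e+00 -1.12576355e+00]
```

```bash
python3 -m crank '[-0.3,-0.4,0.1,0,0,-0.17,-0.6,-0.77,0.19,0,0,-0.34,-0.6,-0.77,0.19,0,0,-0.51,-0.6,-0.77,0.19,0,0,-0.667,-0.6,-0.77,0.19,0,0,-0.667]'
python3 - <<'E'
from h import *
p=grab_frame("wrist"); save(p,"w1.png")
m=outline_of(p,"tongs"); 
for k in ("tongs_grip","tongs_jaws","tongs"):
    print(k,[(cam2w(p,q["position"]).round(1).tolist(),round(q["conf"],2)) for q in place_of(p,k)[:2]])
if m:
    c=cloud(p,m[0]["mask"]); print(m[0]["conf"],len(c))
    b=c[c[:,2]>5]; print(np.percentile(b[:,2],[5,50,90,98]), b.min(0),b.max(0))
    n=np.median(cloud(p,~m[0]["mask"])[:,2]); print("bench z",n)
    a=np.radians(-9.3); x=np.array([np.cos(a),np.sin(a)]); y=np.array([-x[1],x[0]])
    t=(b[:,:2]-[487,-192])@np.c_[x,y]
    for s in range(-40,120,10):
        w=t[(t[:,0]>s)&(t[:,0]<s+5)]
        if len(w): 
            l=w[w[:,1]>0,1]; r=w[w[:,1]<=0,1]
            print(s,*(np.round([q.min(),q.max()],1) if len(q) else None for q in (r,l)))
E
```

```text
clock: 3.4
tool_pos: [486.8, -191.7, 220.3]
orientation: [-0.261, -3.131, -0.0]
force: [0.3, 0.3, -0.1]
gripper_width: 85.4
tongs_grip []
tongs_jaws []
tongs []
0.91 4443
[10.53379418 22.0811346  24.14802909 24.83464872] [ 357.30274915 -249.6157242     5.04644539] [ 604.63550826 -161.45182135   25.84326547]
bench z 2.2380062817639197
-40 [-24.2 -17.9] [14.4 21. ]
-30 [-24.5 -18. ] [15.1 22.1]
-20 [-24.8 -18.3] [16.  23.2]
-10 [-25.  -18.4] [16.9 24.2]
0 [-25.4 -18.6] [17.8 24.4]
10 [-25.6 -18.7] [18.8 25.5]
20 [-26.  -18.9] [19.6 26.7]
30 [-25.2 -19. ] [20.3 26.8]
40 [-25.7 -23.7] [25.5 28.3]
50 [-25.9 -24.8] [27.3 29.4]
60 [-27.2 -23.4] [26.7 32.7]
70 [-33.3 -28.4] [33.6 39.9]
80 [-38.8 -23.1] [27.9 42.9]
90 [-39.  -26.7] [33.  44.1]
100 [-39.3 -28. ] [33.6 45.5]
110 [-39.8 -24.8] [31.8 46.7]
```

View pics/w1.png

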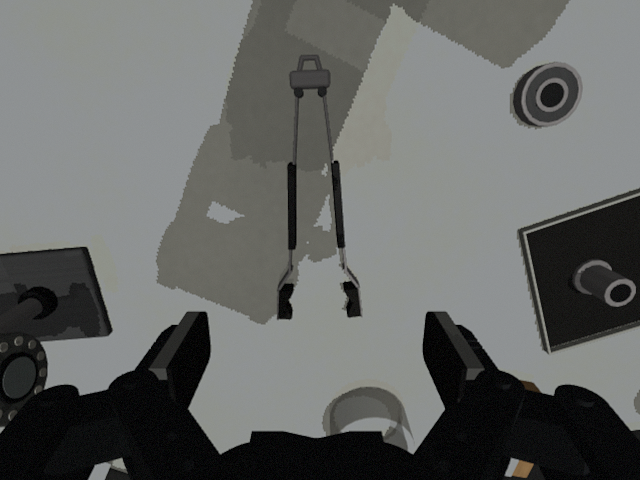

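Wrist view: the sleeves run from (291,205) to (338,205) and the jaws are at (285–352,300). From the depth data, the true yaw is about -7.3° and the grip is at (487,-192.5). I'll descend now.

```bash
python3 -m crank '[0,0.005,0.5,0,0,-0.033,0,0.005,1,0,0,-0.033,0,0.005,1,0,0,-0.033]'
python3 -m crank '[0,0,0.5,0,0,0,0,0,0.9,0,0,0,0,0,0.9,0,0,0]'
python3 - <<'E'
from h import *
print(go([487,-192.5,12],yaw(172.7)))
p=grab_frame("side"); save(p,"s2.png",(180,220,480,420,2.6))
E
```

```text
clock: 4.03
tool_pos: [485.5, -190.2, 118.0]
orientation: [-0.205, -3.129, -0.005]
force: [-0.7, -0.4, 0.6]
gripper_width: 85.5
clock: 4.4
tool_pos: [484.9, -189.7, 28.1]
orientation: [-0.206, -3.127, -0.007]
force: [-1.1, -0.6, -0.3]
gripper_width: 85.7
[-0.026 -0.025  0.16   0.004 -0.007 -0.004]
```

View pics/s2.png

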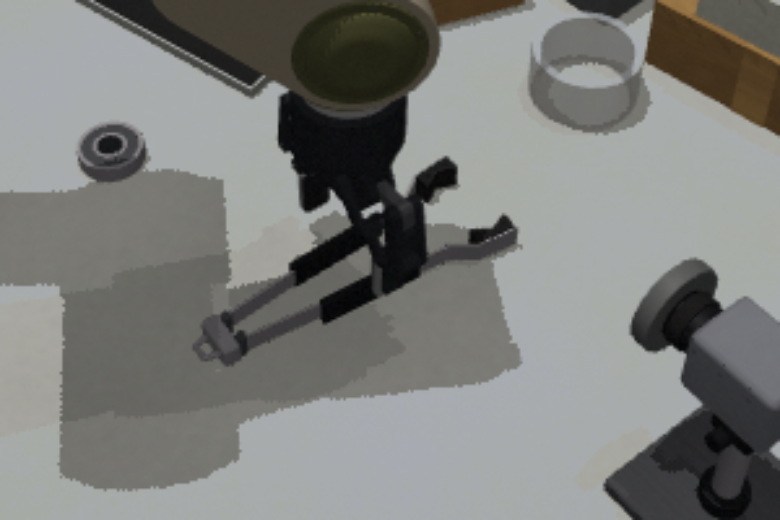

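The fingers straddle the sleeves, with the near finger at (400,250) just outside the near sleeve. I'll go down the rest of the way and close lightly.

```bash
python3 -m crank '[-0.026,-0.025,0.16,0,0,0,-0.026,-0.025,0.18,0,0,0,-0.026,-0.025,0.18,0,0,0]'
python3 -m crank '[0,0,0,0,0,0,0,0,0,0,0,0,0,0,0,0,0,0,0,0,0,0,0,0,0,0,0,0,0,0]' 0.0 40
```

```text
clock: 4.82
tool_pos: [488.3, -193.3, 12.2]
orientation: [-0.207, -3.131, -0.004]
force: [-0.4, 0.6, 0.4]
gripper_width: 85.9
clock: 5.45
tool_pos: [488.9, -193.7, 13.1]
orientation: [-0.206, -3.133, -0.002]
force: [-0.6, 1.3, 7.5]
gripper_width: 42.7
```

```bash
python3 -m crank '[0,0,-0.1,0,0,0,0,0,-0.4,0,0,0,0,0,-0.9,0,0,0,0,0,-0.9,0,0,0]'
python3 - <<'E'
from h import *
p=grab_frame("side"); save(p,"s3.png",(180,180,480,400,2.6))
m=outline_of(p,"tongs")
for k in ("tongs_grip","tongs_jaws"):
    print(k,[(cam2w(p,q["position"]).round(1).tolist(),round(q["conf"],2)) for q in place_of(p,k)[:2]])
w=grab_frame("wrist"); print(state()["tool_pos"])
m=outline_of(w,"tongs")
if m:
    c=cloud(w,m[0]["mask"]); s=state(); t=R.from_rotvec(s["orientation"]).inv().apply(c-s["tool_pos"])
    for a in range(-120,130,10):
        q=t[(t[:,0]>a)&(t[:,0]<a+10)]
        if len(q)>5: print(a,len(q),np.percentile(q[:,1],[2,98]).round(1),np.percentile(q[:,2],[5,50,95]).round(1))
save(w,"w3.png")
E
```

```text
clock: 5.95
tool_pos: [490.6, -194.7, 106.8]
orientation: [0.206, 3.131, -0.004]
force: [-1.2, -0.6, -2.4]
gripper_width: 43.2
tongs_grip [([491.1, -193.7, 107.8], 0.95), ([421.7, 24.0, -3.3], 0.65)]
tongs_jaws [([491.4, -196.4, 106.9], 0.73), ([585.1, -209.6, 100.2], 0.7)]
[ 488.50311135 -193.45196783  102.0175484 ]
-70 7 [-19.2  20.6] [3.4 5.  8.2]
-60 117 [-19.8  21.3] [-4.6  3.7  6.8]
-50 226 [-21.   22.6] [-8.7 -7.8 -2.2]
-40 460 [-20.7  22.3] [-11.6 -10.7   1.7]
-30 833 [-20.4  22.1] [-11.7 -10.6   3.9]
-20 919 [-20.6  21.9] [-11.5 -10.4   4.6]
-10 939 [-20.4  21.6] [-11.3 -10.3   2.7]
0 1007 [-20.4  21.4] [-11.2 -10.1   3.8]
10 1089 [-20.3  21.3] [-11.1 -10.    5.4]
20 1153 [-20.2  21. ] [-10.9  -9.9   4.8]
30 1250 [-20.1  20.8] [-10.9  -9.7   5.9]
40 1093 [-19.8  20.6] [-10.4  -7.1   6.3]
50 549 [-15.2  15.7] [-7.6 -6.2  5.5]
60 589 [-14.5  15.2] [-7.4 -6.1  5.8]
70 620 [-13.8  14.5] [-7.2 -5.9  5.9]
80 683 [-13.3  13.7] [-7.1 -5.8  6.2]
90 867 [-12.7  12.9] [-7.3 -5.5  7.4]
100 3023 [-15.1  15.3] [-8.7 -6.7  4.4]
110 2044 [-16.   16.1] [-8.  -6.8 -5.4]
```

View pics/s3.png

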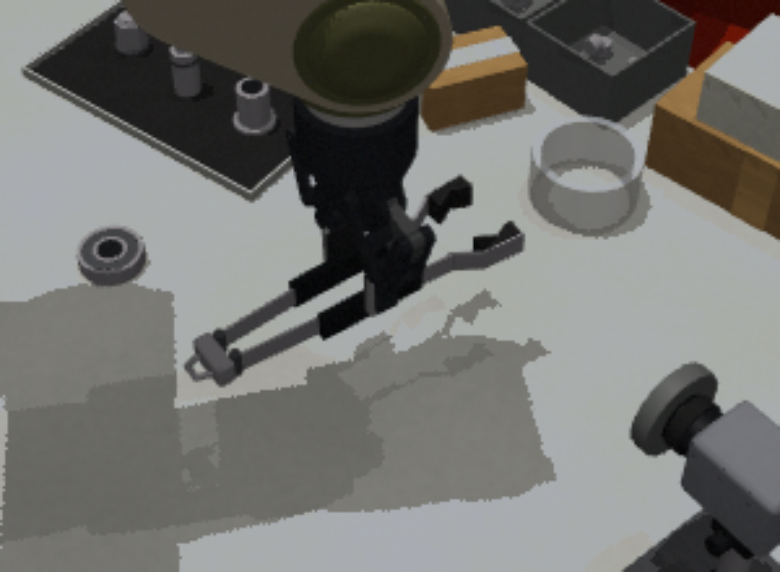

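The tongs are lifted level at (300,290) in the crop, half squeezed with a jaw gap of about 38 mm. I'll carry them over to the tray.

```bash
python3 -m crank '[0,0.4,0,0,0,0,0,0.9,0,0,0,-0.07,0,1,0,0,0,-0.15]'
python3 -m crank '[0,0.5,0,0,0,0,0,1,0,0,0,-0.05,0,1,0,0,0,-0.076]'
python3 -m crank '[0,0.5,0,0,0,0,0,0.95,0,0,0,0,0,1,0,0,0,0]'
python3 - <<'E'
from h import *
print(go([494,136,110],yaw(186.3)))
E
```

```text
clock: 6.62
tool_pos: [501.4, -91.8, 101.5]
orientation: [0.048, -3.136, -0.006]
force: [0.6, -0.6, -0.3]
gripper_width: 43.0
clock: 7.0
tool_pos: [497.6, 10.8, 101.2]
orientation: [0.181, -3.129, -0.008]
force: [-0.7, -0.1, -1.0]
gripper_width: 43.0
clock: 7.38
tool_pos: [485.5, 111.6, 101.2]
orientation: [0.185, -3.128, -0.008]
force: [-0.9, -1.3, -1.0]
gripper_width: 42.9
[-0.112  0.233 -0.087  0.005 -0.008  0.008]
```

```bash
python3 -m crank '[-0.112,0.233,-0.08,0,-0.008,0.008,-0.112,0.233,-0.08,0,-0.008,0.008,-0.112,0.233,-0.08,0,-0.008,0.008]'
python3 - <<'E'
from h import *
w=grab_frame("wrist"); save(w,"w4.png"); s=state(); o=R.from_rotvec(s["orientation"]); print(s["tool_pos"],s["gripper_width"])
T=lambda c:o.inv().apply(c-s["tool_pos"])
for k in ("tappet_center","nut_center","bush_center"):
    print(k,[(cam2w(w,q["position"]).round(1).tolist(),round(q["conf"],2)) for q in place_of(w,k)[:2]])
m=outline_of(w,"tappet"); 
for q in m[:2]:
    c=cloud(w,q["mask"]); print("tappet",q["conf"],len(c),np.percentile(c,[2,50,98],axis=0).round(1).tolist())
    t=c[c[:,2]>np.percentile(c[:,2],95)-3]; print(" top",t.mean(0).round(1),t.min(0).round(1),t.max(0).round(1),(cv2.minEnclosingCircle(t[:,:2].astype(np.float32))))
m=outline_of(w,"tongs")
if m:
    t=T(cloud(w,m[0]["mask"]))
    for a in range(-130,-80,10):
        q=t[(t[:,0]>a)&(t[:,0]<a+10)]
        if len(q)>5: print(a,len(q),np.percentile(q[:,1],[1,99]).round(1),np.percentile(q[:,2],[5,50,95]).round(1))
    print("end",np.percentile(t[:,0],[.5,99.5]))
print("tray/bench z", [np.median(cloud(w)[:,2])])
s2=grab_frame("side"); m=outline_of(s2,"tappet")
for q in m[:1]: c=cloud(s2,q["mask"]); print("side",np.percentile(c,[2,50,98],axis=0).round(1).tolist())
E
```

```text
clock: 7.75
tool_pos: [493.9, 134.9, 108.8]
orientation: [0.171, -3.136, -0.008]
force: [-0.9, -0.4, -0.5]
gripper_width: 43.0
[493.86144915 134.86884918 108.78923769] 43.01022309857767
tappet_center [([593.6, 148.5, 26.3], 0.84)]
nut_center []
bush_center []
tappet 0.92 2199 [[577.6, 136.8, 7.5], [581.4, 147.2, 43.2], [598.7, 158.8, 52.0]]
 top [588.3 148.   50.9] [577.2 136.6  48.7] [601.1 159.5  53. ] ((589.1774291992188, 148.3727569580078), 12.376726150512695)
tappet 0.38 17217 [[380.4, 109.6, 101.5], [449.1, 123.5, 116.3], [531.8, 158.0, 120.1]]
 top [476.1 133.5 118.8] [379.1 108.  116.8] [544.5 162.5 121.7] ((462.099853515625, 131.6542205810547), 83.30923461914062)
-130 10 [42.5 43.1] [102.7 103.7 104.4]
-120 8 [-24.6  41.1] [102.8 103.1 103.5]
-110 8 [24.8 42.5] [102.6 103.2 104.2]
-100 6 [-23.1  42.3] [102.4 103.2 103.5]
-90 6 [-23.  -22.8] [102.4 102.6 103.1]
end [-61.30172828 114.71129525]
tray/bench z [np.float64(2.295440721579626)]
side [[575.8, 134.2, 2.8], [584.4, 139.0, 33.4], [596.4, 155.4, 49.0]]
```

View pics/w4.png

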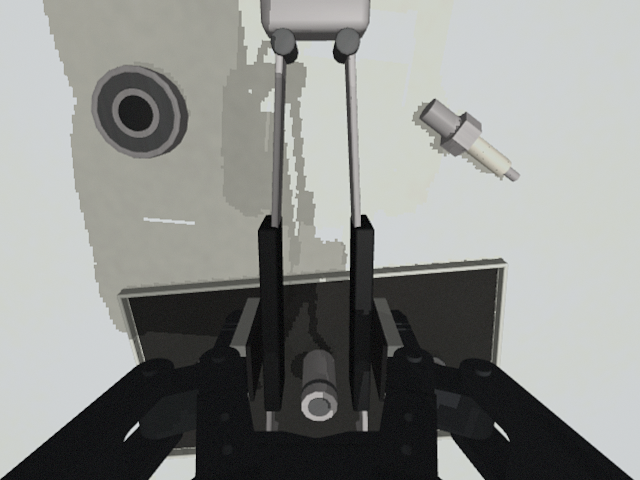

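The wrist view shows the tappet top at (319,405) between the sleeves. Its fitted circle has centre (589,148) and radius 12.4 mm. The jaws are hidden behind the gripper, so I'll go lower and check with the fixed cameras.

```bash
python3 -m crank '[0.01,0.022,0.2,0,0,0,0.01,0.022,0.39,0,0,0,0.01,0.022,0.39,0,0,0]'
python3 - <<'E'
from h import *
s=state(); o=R.from_rotvec(s["orientation"]); print(s["tool_pos"],s["orientation"])
ims=[]
for n in("scene","side"):
    p=grab_frame(n)
    for k in ("tongs_jaws","tongs_grip","tappet_center"):
        print(n,k,[(cam2w(p,q["position"]).round(1).tolist(),round(q["conf"],2)) for q in place_of(p,k)[:2]])
    for k in ("tongs","tappet"):
        for q in outline_of(p,k)[:1]:
            c=cloud(p,q["mask"]); t=o.inv().apply(c-s["tool_pos"])
            if k=="tongs":
                t=t[(t[:,0]<-60)&(t[:,0]>-135)&(abs(t[:,2])<25)]
            else: t=t[t[:,2]<45]
            if len(t): print(n,k,round(q["conf"],2),len(t),np.percentile(t,[2,25,50,75,98],axis=0).round(1).tolist())
    u,v=pix(p,np.array([590,147,50.])); u,v=int(u),int(v)
    ims.append(cv2.resize(p["color"][max(v-60,0):v+60,max(u-80,0):u+80,::-1],(400,300),interpolation=cv2.INTER_CUBIC))
cv2.imwrite("pics/c5.png",np.hstack(ims))
E
```

```text
clock: 8.52
tool_pos: [492.0, 138.0, 69.4]
orientation: [0.171, -3.134, -0.008]
force: [-0.2, 0.5, -1.1]
gripper_width: 43.1
[492.03978886 138.00710938  69.3664063 ] [ 0.17138372 -3.13437302 -0.00849482]
scene tongs_jaws [([590.5, 148.3, 65.6], 0.71)]
scene tongs_grip [([487.2, 137.7, 67.5], 0.58)]
scene tappet_center [([775.9, 188.6, -0.3], 0.66), ([590.0, 147.7, 23.0], 0.5)]
scene tongs 0.91 333 [[-113.6, -34.9, -12.9], [-109.0, -27.1, -10.0], [-95.9, -21.5, -8.0], [-85.9, 28.6, -2.0], [-63.4, 34.8, 9.3]]
scene tappet 0.77 161 [[-111.6, -10.7, 15.6], [-108.3, -5.0, 18.2], [-103.4, 0.2, 20.6], [-97.7, 5.0, 31.3], [-88.5, 9.1, 43.6]]
side tongs_jaws [([586.4, 149.4, 65.5], 0.63)]
side tongs_grip [([496.0, 136.7, 71.3], 0.73)]
side tappet_center [([591.4, 148.3, -3.9], 0.39)]
side tongs 0.83 283 [[-111.1, -36.8, -10.3], [-102.2, -33.6, -7.4], [-91.7, -27.8, -3.5], [-80.8, 22.9, 2.3], [-63.4, 31.2, 9.3]]
side tappet 0.56 46 [[-100.6, -14.6, 22.0], [-92.9, -12.6, 34.3], [-88.0, -9.5, 39.3], [-85.4, -4.1, 41.5], [-84.2, 7.5, 44.4]]
```

View pics/c5.png

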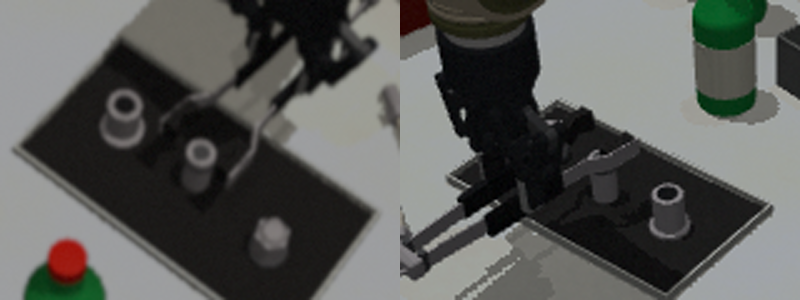

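Both views show the open jaws straddling the tappet: left crop jaws at (170,130)/(235,175) with the tappet at (200,160). Scene and wrist agree to about 2 mm. I'll descend straight and close.

```bash
python3 -m crank '[0,0,0.12,0,0,0,0,0,0.25,0,0,0,0,0,0.4,0,0,0,0,0,0.4,0,0,0]'
python3 -m crank '[0,0,0,0,0,0,0,0,0,0,0,0,0,0,0,0,0,0,0,0,0,0,0,0,0,0,0,0,0,0]' -0.5 60
```

```text
clock: 9.62
tool_pos: [491.9, 138.2, 28.8]
orientation: [0.171, -3.134, -0.009]
force: [-0.5, 0.6, -1.3]
gripper_width: 42.9
clock: 10.25
tool_pos: [492.1, 138.2, 29.0]
orientation: [0.171, -3.135, -0.009]
force: [1.0, 0.3, -0.2]
gripper_width: 28.2
```

```bash
python3 -m crank '[0,0,0,0,0,0,0,0,0,0,0,0]'
python3 - <<'E'
from h import *
s=state(); o=R.from_rotvec(s["orientation"]); print(s["tool_pos"],s["gripper_width"],s["torque"])
ims=[]
for n in("scene","side"):
    p=grab_frame(n)
    for q in outline_of(p,"tappet")[:1]:
        c=cloud(p,q["mask"]); print(n,q["conf"],np.percentile(c,[2,50,98],axis=0).round(1).tolist())
    u,v=pix(p,np.array([590,147,30.])); u,v=int(u),int(v)
    ims.append(cv2.resize(p["color"][max(v-60,0):v+60,max(u-80,0):u+80,::-1],(400,300),interpolation=cv2.INTER_CUBIC))
cv2.imwrite("pics/c6.png",np.hstack(ims))
E
```

```text
clock: 10.5
tool_pos: [492.1, 138.3, 29.0]
orientation: [0.171, -3.135, -0.009]
force: [0.1, 1.2, 0.8]
gripper_width: 27.8
[492.11279299 138.28179943  29.00948524] 27.82311172158139 [ 0.05407104 -0.2264714   0.01060331]
scene 0.65 [[580.2, 138.6, 13.5], [595.6, 149.4, 48.8], [602.0, 160.0, 53.9]]
side 0.57 [[574.6, 136.2, 33.6], [582.7, 144.3, 45.4], [593.9, 156.6, 49.5]]
```

View pics/c6.png

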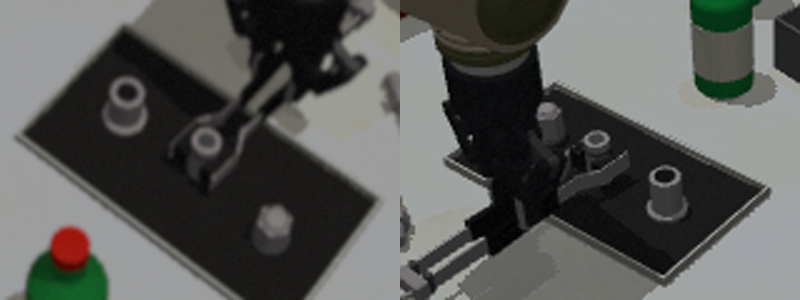

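The jaws are closed on the tappet at (205,150) in the left crop, and the neighbours still stand. I'll lift.

```bash
python3 -m crank '[0,0,-0.06,0,0,0,0,0,-0.15,0,0,0,0,0,-0.3,0,0,0,0,0,-0.5,0,0,0,0,0,-0.6,0,0,0]'
python3 -m crank '[0,0,-0.3,0,0,0,0,0,-0.6,0,0,0,0,0,-0.6,0,0,0]'
python3 - <<'E'
from h import *
s=state(); o=R.from_rotvec(s["orientation"]); print(s["tool_pos"],s["gripper_width"],s["torque"],s["force"])
ims=[]
for n in("scene","side"):
    p=grab_frame(n)
    for k in("tappet_center","tongs_jaws"): print(n,k,[(cam2w(p,q["position"]).round(1).tolist(),round(q["conf"],2)) for q in place_of(p,k)[:2]])
    u,v=pix(p,np.array([590,147,130.])); u,v=int(u),int(v)
    ims.append(cv2.resize(p["color"][max(v-60,0):v+60,max(u-80,0):u+80,::-1],(400,300),interpolation=cv2.INTER_CUBIC))
    # camera heading
    for q in outline_of(p,"camera")[:1]:
        c=cloud(p,q["mask"]); b=c[(c[:,2]>2)&(c[:,2]<20)&(abs(c[:,0]-537)<80)&(abs(c[:,1]+470)<100)]; x=c[(c[:,2]>100)&(c[:,2]<200)]
        print(n,"foot",cv2.minAreaRect(b[:,:2].astype(np.float32)),"head",np.percentile(x,[2,50,98],axis=0).round(0).tolist())
        np.save(f"cam_{n}.npy",c)
cv2.imwrite("pics/c7.png",np.hstack(ims))
E
```

```text
clock: 11.32
tool_pos: [492.7, 138.0, 90.7]
orientation: [0.172, -3.137, -0.008]
force: [-0.1, 0.5, -1.8]
gripper_width: 28.0
clock: 11.7
tool_pos: [493.6, 137.7, 152.5]
orientation: [-0.171, 3.133, 0.008]
force: [-0.0, -0.1, -3.4]
gripper_width: 28.0
[493.57345588 137.68891716 152.45562626] 27.95881316217952 [-0.02706342  0.04038678  0.01442966] [-2.41144588e-03 -1.23835360e-01 -3.38822450e+00]
scene tappet_center [([592.5, 152.3, 145.7], 0.47)]
scene tongs_jaws [([589.0, 150.0, 146.5], 0.93)]
scene foot ((0.0, 0.0), (0.0, 0.0), 0.0) head [[371.0, 121.0, 141.0], [532.0, 135.0, 157.0], [607.0, 171.0, 164.0]]
side tappet_center [([588.9, 149.4, 140.8], 0.64), ([593.0, 146.1, -3.5], 0.28)]
side tongs_jaws [([584.9, 146.8, 140.6], 0.57), ([488.0, 137.3, 128.1], 0.38)]
side foot ((0.0, 0.0), (0.0, 0.0), 0.0) head [[369.0, 109.0, 135.0], [459.0, 129.0, 146.0], [597.0, 164.0, 155.0]]
```

View pics/c7.png

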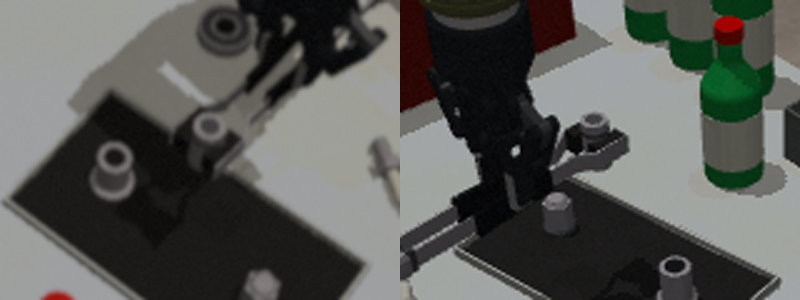

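The tappet is clear of the tray (right crop (595,125)), and the nut and bush are still standing. I'll carry it in steps while turning.

```bash
python3 -m crank '[0,-0.15,0,0,0,0.06,0,-0.4,0,0,0,0.18,0,-0.7,0,0,0,0.32,0,-0.9,0,0,0,0.45,0,-1,0,0,0,0.5]'
python3 - <<'E'
from h import *
print(go([561,-210,152],yaw(84.5)))
s=state();print(s["qpos"].round(2) if hasattr(s["qpos"],"round") else s["qpos"])
p=grab_frame("side")
for k in ("camera_lens","camera"): print([(cam2w(p,q["position"]).round(1).tolist(),round(q["conf"],2)) for q in place_of(p,k)[:2]])
for q in outline_of(p,"camera")[:2]:
    c=cloud(p,q["mask"]); print(q["conf"],len(c),np.percentile(c,[2,50,98],axis=0).round(0).tolist())
# foot plate top and ring from region cloud
c=cloud(p); r=(abs(c[:,0]-538)<100)&(abs(c[:,1]+460)<110)
f=c[r&(c[:,2]>5)&(c[:,2]<18)]; print("foot",len(f),cv2.minAreaRect(f[:,:2].astype(np.float32)))
np.save("camreg.npy",c[r&(c[:,2]>3)])
E
```

```text
clock: 12.72
tool_pos: [503.4, 36.7, 149.3]
orientation: [-0.653, -3.07, -0.007]
force: [-0.1, 0.9, -2.8]
gripper_width: 28.4
[-1.530e+00 -2.019e+00 -4.100e-02  1.000e-03 -6.000e-03  1.191e+00]
[-0.16  0.36  1.68  0.01  1.1  -1.32]
[([542.3, -410.0, 137.0], 0.85)]
[([533.9, -475.1, -1.8], 0.9)]
0.7 7210 [[485.0, -544.0, -1.0], [523.0, -485.0, 24.0], [582.0, -414.0, 166.0]]
0.47 1821 [[389.0, -26.0, -1.0], [483.0, 40.0, 146.0], [598.0, 223.0, 155.0]]
foot 3173 ((533.1198120117188, -499.9995422363281), (142.64279174804688, 102.99354553222656), 86.01785278320312)
```

```bash
python3 -m crank '[-0.2,-0.3,0,0,0,0.12,-0.4,-0.7,0,0,0,0.28,-0.65,-0.9,-0.02,0,0,0.42,-0.8,-1,-0.03,0,0,0.56,-0.8,-1,-0.03,0,0,0.6]'
python3 - <<'E'
from h import *
c=np.load("camreg.npy"); f=c[(c[:,2]>7)&(c[:,2]<17)&(c[:,1]>-537)]
L=[];Rr=[]
for y in range(-525,-435,6):
    q=f[(f[:,1]>y)&(f[:,1]<y+6),0]
    if len(q)>10: L.append((y+3,np.percentile(q,2)));Rr.append((y+3,np.percentile(q,98)))
L=np.array(L);Rr=np.array(Rr);print(np.c_[L,Rr[:,1]].round(0).tolist())
for E in(L,Rr): print(90-np.degrees(np.arctan(np.polyfit(E[:,0],E[:,1],1)[0])))
h=c[(c[:,2]>105)]; print(np.percentile(h,[1,50,99],axis=0).round(1))
print(go([561,-210,152],yaw(84.5)))
E
```

```text
clock: 13.55
tool_pos: [536.9, -85.7, 151.5]
orientation: [-1.563, -2.72, -0.006]
force: [0.8, -0.0, -2.6]
gripper_width: 28.4
[[-522.0, 482.0, 569.0], [-516.0, 482.0, 576.0], [-510.0, 482.0, 579.0], [-504.0, 484.0, 579.0], [-498.0, 485.0, 580.0], [-492.0, 484.0, 580.0], [-486.0, 485.0, 581.0], [-480.0, 485.0, 577.0], [-474.0, 486.0, 523.0], [-468.0, 486.0, 550.0], [-462.0, 486.0, 555.0], [-456.0, 487.0, 553.0], [-450.0, 489.0, 566.0], [-444.0, 488.0, 573.0], [-438.0, 488.0, 577.0]]
85.43139163173076
100.5257495672228
[[ 508.1 -531.4  107. ]
 [ 523.9 -472.9  157.4]
 [ 559.1 -412.8  169. ]]
[-1.196e+00 -4.180e-01 -1.300e-02 -1.000e-03 -6.000e-03  5.950e-01]
```

```bash
python3 -m crank '[-0.2,-0.1,0,0,0,0.1,-0.45,-0.2,0,0,0,0.25,-0.75,-0.3,0,0,0,0.4,-0.8,-0.3,0,0,0,0.54,-0.8,-0.3,0,0,0,0.58]'
python3 - <<'E'
from h import *
print(go([558.5,-210.5,150],yaw(85.2)))
E
```

```text
clock: 14.18
tool_pos: [551.5, -169.6, 150.7]
orientation: [-2.305, -2.126, -0.004]
force: [0.7, 0.1, -2.0]
gripper_width: 28.0
[-0.402  0.103  0.005 -0.002 -0.005  0.003]
```

```bash
python3 -m crank '[-0.15,0.04,0.01,0,0,0,-0.3,0.08,0.02,0,0,0,-0.4,0.1,0.02,0,0,0,-0.4,0.1,0.02,0,0,0,-0.4,0.1,0.02,0,0,0]'
python3 - <<'E'
from h import *
s=state(); print(s["tool_pos"],s["gripper_width"])
d=np.array([np.cos(np.radians(85.2)),np.sin(np.radians(85.2))]); L=np.array([541.7,-409.8])
ims=[]
for n in("scene","side"):
    p=grab_frame(n)
    for k in("tappet_center","tongs_jaws","camera_lens"): print(n,k,[(cam2w(p,q["position"]).round(1).tolist(),round(q["conf"],2)) for q in place_of(p,k)[:2]])
    for q in outline_of(p,"tappet")[:1]:
        c=cloud(p,q["mask"]); c=c[(c[:,2]>90)&(abs(c[:,1]+310)<40)]
        print(n,"tappet",q["conf"],len(c),np.percentile(c,[2,50,98],axis=0).round(1).tolist())
        v=[]
        for lo in range(100,180,6):
            a=c[(c[:,2]>lo)&(c[:,2]<=lo+6)]
            if len(a)>6: v.append([lo+3,len(a),*np.median(a[:,:2],0).round(1)])
        print(v)
    u,v=pix(p,np.array([548,-330,135.])); u,v=int(u),int(v)
    ims.append(cv2.resize(p["color"][max(v-60,0):v+60,max(u-80,0):u+80,::-1],(400,300),interpolation=cv2.INTER_CUBIC))
cv2.imwrite("pics/c8.png",np.hstack(ims))
E
```

```text
clock: 14.8
tool_pos: [558.2, -210.0, 148.4]
orientation: [-2.305, -2.126, -0.004]
force: [0.5, 0.3, -2.5]
gripper_width: 28.1
[ 558.17912862 -210.03854898  148.44650255] 28.077392869610154
scene tappet_center [([776.2, 188.2, -0.2], 0.59), ([554.7, -304.8, 144.8], 0.46)]
scene tongs_jaws [([553.5, -306.3, 144.8], 0.91), ([554.2, -307.9, 142.7], 0.7)]
scene camera_lens [([541.0, -410.4, 141.3], 0.65)]Traceback (most recent call last):
  File "<stdin>", line 10, in <module>
    return _quantile_unchecked(
        a, q, axis, out, overwrite_input, method, keepdims, weights)
    return _ureduce(a,
                    func=_quantile_ureduce_func,
    ...<5 lines>...
                    overwrite_input=overwrite_input,
                    method=method)
    r = func(a, **kwargs)
    result = _quantile(arr,
                       quantiles=q,
    ...<2 lines>...
                       out=out,
                       weights=wgt)
    slices_having_nans = np.isnan(arr[-1, ...])
                                  ~~~^^^^^^^^^
IndexError: index -1 is out of bounds for axis 0 with size 0
```

```bash
python3 - <<'E'
from h import *
s=state(); o=R.from_rotvec(s["orientation"]); ims=[]
for n in("side","scene"):
    p=grab_frame(n)
    if n=="side":
      for k in("tappet_center","tongs_jaws","camera_lens"): print(n,k,[(cam2w(p,q["position"]).round(1).tolist(),round(q["conf"],2)) for q in place_of(p,k)[:2]])
    c=cloud(p); c=c[(abs(c[:,0]-550)<25)&(abs(c[:,1]+308)<25)&(c[:,2]>100)&(c[:,2]<185)]
    for lo in range(100,185,4):
        a=c[(c[:,2]>lo)&(c[:,2]<=lo+4)]
        if len(a)>5: print(n,lo+2,len(a),a.min(0)[:2].round(1),np.median(a[:,:2],0).round(1),a.max(0)[:2].round(1))
    u,v=pix(p,np.array([548,-330,135.])); u,v=int(u),int(v)
    ims.append(cv2.resize(p["color"][max(v-60,0):v+60,max(u-80,0):u+80,::-1],(400,300),interpolation=cv2.INTER_CUBIC))
cv2.imwrite("pics/c8.png",np.hstack(ims))
w=grab_frame("wrist")
for q in outline_of(w,"tongs")[:1]:
    t=o.inv().apply(cloud(w,q["mask"])-s["tool_pos"])
    for a in range(-130,140,20):
        b=t[(t[:,0]>a)&(t[:,0]<a+20)&(abs(t[:,2])<40)]
        if len(b)>10: print(a+10,len(b),np.percentile(b[:,1],[2,98]).round(1),np.percentile(b[:,2],[5,25,50]).round(1))
E
```

```text
side tappet_center [([548.9, -304.6, 141.6], 0.82)]
side tongs_jaws [([547.6, -308.3, 145.1], 0.57), ([538.7, -407.8, 139.2], 0.5)]
side camera_lens [([538.8, -405.6, 139.2], 0.72)]
side 122 8 [ 540.2 -318.6] [ 547.2 -318.1] [ 552.1 -315.2]
side 126 9 [ 542.8 -318.8] [ 548.2 -317.9] [ 555.7 -316.5]
side 134 39 [ 525.5 -323.4] [ 533.1 -318.8] [ 568.9 -283.4]
side 138 61 [ 525.2 -325.2] [ 535.1 -318.1] [ 570.7 -284.5]
side 142 48 [ 525.4 -324.2] [ 528.8 -318.4] [ 569.1 -283.8]
side 146 57 [ 525.5 -324.9] [ 547.6 -318.9] [ 572.3 -283.9]
side 150 167 [ 525.1 -323.9] [ 536.4 -312.1] [ 573.4 -283. ]
side 154 103 [ 526.7 -324.7] [ 537.7 -308.4] [ 569.1 -289.9]
side 158 29 [ 537.5 -319.8] [ 540.9 -314.1] [ 553.3 -298.5]
side 162 58 [ 537.8 -318.3] [ 547.  -310.6] [ 563.1 -296.7]
side 166 81 [ 537.2 -320. ] [ 548.6 -307.5] [ 559.4 -296.6]
scene 138 7 [ 544.9 -324. ] [ 573.3 -305. ] [ 574.3 -290.3]
scene 150 11 [ 561.2 -325.7] [ 570.8 -319.6] [ 574.7 -309.6]
scene 154 31 [ 556.2 -325. ] [ 565.4 -311.2] [ 574.6 -297.5]
scene 158 14 [ 560.7 -322.4] [ 566.2 -311.6] [ 573.5 -299. ]
scene 162 16 [ 552.  -310.3] [ 559.  -300.5] [ 564.  -295.8]
scene 166 33 [ 541.8 -319.3] [ 554.1 -308.8] [ 562.  -296.6]
scene 170 25 [ 541.2 -317.8] [ 552.7 -305.1] [ 561.7 -296. ]
-60 262 [-14.5  14.5] [-5.5 -1.8  4.2]
-40 670 [-12.8  12.9] [-9.1 -8.4 -7.3]
-20 1664 [-13.8  13.5] [-9.3 -8.7 -8.3]
0 1725 [-14.1  13.7] [-9.4 -8.8 -8.3]
20 2148 [-15.9  15.5] [-9.3 -8.7 -8.3]
40 2243 [-16.7  16.1] [-9.3 -8.6 -7.9]
60 1038 [-12.7  12. ] [-6.4 -5.7 -5.1]
80 1236 [-12.8  11.8] [-6.5 -5.7 -5.1]
100 3777 [-15.4  14.3] [-8.2 -7.2 -6. ]
120 1940 [-16.7  15.3] [-7.7 -7.  -6.5]
```

View pics/c8.png

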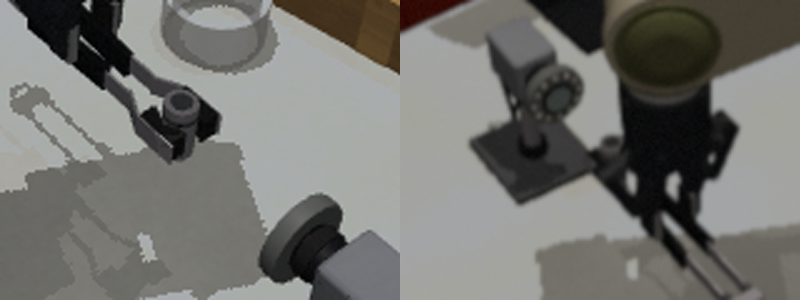

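Views: the tappet stands upright in the jaws at (180,115) in the left crop, in front of the ring light at (300,240). The tongs lie level. The tappet is about 5.5 mm high, so I'll make a small correction and settle.

```bash
python3 -m crank '[-0.01,-0.008,0.03,0,0,0,-0.02,-0.015,0.055,0,0,0,-0.02,-0.015,0.055,0,0,0,-0.02,-0.015,0.055,0,0,0,-0.02,-0.015,0.055,0,0,0]'
python3 -m crank '[0,0,0,0,0,0,0,0,0,0,0,0,0,0,0,0,0,0,0,0,0,0,0,0]'
python3 - <<'E'
from h import *
s=state(); print(s["tool_pos"],s["gripper_width"],np.abs(s["dq"]).max())
for n in("side","scene"):
    p=grab_frame(n)
    for k in("tappet_center","camera_lens","nut_center","bush_center","tape","bearing"): print(n,k,[(cam2w(p,q["position"]).round(1).tolist(),round(q["conf"],2)) for q in place_of(p,k)[:2]])
    c=cloud(p); c=c[(abs(c[:,0]-550)<14)&(abs(c[:,1]+309)<14)&(c[:,2]>156)&(c[:,2]<185)]; print(np.percentile(c,[2,98],axis=0).round(1))
E
```

```text
clock: 16.02
tool_pos: [556.6, -212.0, 143.1]
orientation: [-2.305, -2.126, -0.004]
force: [-0.1, -0.1, -2.5]
gripper_width: 28.3
clock: 16.52
tool_pos: [556.7, -212.1, 143.1]
orientation: [-2.305, -2.126, -0.004]
force: [0.8, 0.7, -1.3]
gripper_width: 28.1
[ 556.65844336 -212.05176147  143.0721965 ] 28.083193687693623 0.0017562823987038079
side tappet_center [([549.1, -310.8, 135.3], 0.61), ([557.3, -204.8, 124.8], 0.59)]
side camera_lens [([540.5, -410.2, 139.9], 0.8), ([545.0, -311.3, 132.9], 0.52)]
side nut_center [([591.7, 230.9, 20.4], 0.69), ([561.5, -211.0, 140.1], 0.55)]
side bush_center [([603.6, 71.0, 21.0], 0.73), ([560.2, -207.6, 142.3], 0.2)]
side tape [([751.0, -173.7, -2.5], 0.93), ([604.1, 73.1, 16.6], 0.19)]
side bearing [([420.6, 24.2, -0.8], 0.89), ([553.8, -203.4, 123.2], 0.75)]
[[ 536.8 -320.7  156.7]
 [ 558.3 -298.2  161.1]]
scene tappet_center [([551.0, -307.7, 136.5], 0.39), ([582.8, 230.9, 19.9], 0.17)]
scene camera_lens [([544.2, -410.1, 140.7], 0.62)]
scene nut_center [([585.9, 232.3, 20.2], 0.54)]
scene bush_center [([609.6, 71.2, 22.7], 0.89)]
scene tape [([750.2, -177.6, 1.8], 0.67)]
scene bearing [([424.0, 20.4, -1.0], 0.71)]
[[ 540.3 -320.2  157. ]
 [ 561.8 -299.1  165.5]]
```

```bash
python3 -c "
from cell import *
print(finish_job())"
```

```text
the job is handed in; nothing more can be done
None
```

I handed the job in at about 17 s, with the tappet held upright in the spring tongs in front of the inspection camera; no verdict came back. I pinched the tongs by their sleeves, closed them on the tappet in the tray, lifted it straight up and carried it over.

**Final checks:**
- **Position:** The tappet axis is at about (550, -309), 99–103 mm in front of the lens and within about 2 mm of its axis.
- **Height:** The tappet centre is at about 140 mm, the lens height. The network put it at 135–137 mm. The visible top of the tappet (161–165 mm) and the grip geometry both gave about 140, and I kept that value.
- **Steadiness:** The arm was still, with joint speeds under 0.002 rad/s and the fingers holding at 28 mm. The tongs read level before a last small shift of about 5 mm.
- **Other things:** The nut, bush, tape and bearing were still where they started, to within the networks' few mm. I didn't re-check the carton, plug or oil bottle at the end; no move took the arm or the tongs low near them.

**Less certain:** The measured viewing direction of the camera varied between 82.6° and 86° depending on the method. I set the tongs at 85.2° and moved the tappet about 1 mm sideways to allow for the spread. When I first pinched the tongs, the fingertips pressed lightly on the bench (about 7.5 N).

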